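# Stack the second vial tray on the shaker

### The arm

A 7-joint arm with a two-finger parallel gripper is mounted at the origin on the work surface. World frame = base frame: x ahead of the robot, y to its left, z up, the work surface at z = 0. Lengths are in m, angles in rad, forces in N, time in s.
With the tool pointing down it reaches from about 0.375 to 0.925 m from the base axis. Payload 3.1 kg.
Tool frame: the origin (TCP) lies midway between the tips of the shut fingers; the grasp point (between the pads) lies 19 mm behind it (ctrl.pinch_z is the distance from the TCP to the grasp point, in m); z points along the fingers, y is the line along which they close (so a half turn about z gives the same grasp; the last joint's range is limited). The gripper opens to 85 mm and grips with 20 to 120 N. Pads are 22 mm wide; open, the fingers measure 114 mm over their backs; the gripper's body (76 mm by 85 mm) begins 54 mm behind the grasp point. The pads swing forward as they close: fully open they stand 13 mm farther back than shut.
Start: joints at [1.219, 0.383, 0.044, 1.598, -0.018, 1.161, -0.05], TCP at [0.163, -0.629, 0.204] pointing down, gripper open.
Joint ranges: [-2.61, 2.61], [-0.41, 2.15], [-1.48, 1.57], [0, 2.5], [-1.57, 4.71], [0.05, 1.97], [-2.85, 2.85]. Speed limits (rad/s): [2.79, 2.79, 3.14, 3.14, 3.14, 3.14, 3.14].

### API

Orientations are given as a unit quaternion [x, y, z, w].
In Python, from workcell import ctrl gives the robot as it stands.
- The arm moves only by the tool arm_command, never from a script. Its argument "plan" is a list of rows, each a list of 3 entries, a list of its own where there are three numbers: the turn, a rotation vector about the tool's x, y, z in rad, then the shift along the tool's x, y, z in m, then the opening, from 0 (shut) to 1 (fully open). A call has 1 to 5 rows; each row is the pose to reach, as a shift and turn from the pose commanded when the call began, along the tool's axes at that moment; what a row does not reach only later rows make up. A row lasts 1/10 s, in which the tool goes at most 50 mm and 8.59 degrees, less where a joint would pass 70% of its speed; a pose out of reach is approached as far as the arm can. A call with a gripper value outside its range is refused whole. The fingers move at their own pace and stop on an object; "newtons" is the grip in N (left out, the last holds). Time passes only in rows, so rows that repeat a pose let the fingers close. It gives the time, the measured TCP pose, the force, the opening and the grip force at its end, in the units of the state.
- ctrl.get_state(): the state, without advancing time (a new reading comes with each control period).
- ctrl.read_camera(name): name is "scene" or "top" or "wrist"; returns a dict with "frame" (420x560x3 uint8, red, green, blue), "depth" (420x560 float32, m along the optical axis (not along the pixel's ray), 0 where there is no reading), "intrinsics" (3x3 intrinsics, pixels), "rvec" (rotation vector, rad) and "tvec" (3), from world to camera coordinates, as OpenCV has them; the wrist camera has in their place "tool_from_camera" (4x4, takes a point from camera to tool coordinates, whose origin is the TCP and whose axes are the flange's). Camera axes: x right, y down, z forward; pixel columns grow to the right and rows downward; lengths in m; the calibration is good to about 2 mm. A picture is of the moment at which its call begins: read the wrist's pose just before it.
- ctrl.job_done(): hands the job in; it is judged then, once.
Trained networks look in a picture, given as the dict that the camera call returned (one of the last four; its "shot" number tells which), for a name from the list of things; names that differ only in an ending like _2 or _b are one class to them, and where a whole thing is asked for, a point or a joint stands for the part that bears it (a point fixed in the world has none). Each returns a list of dicts, best first, with "score" (0 to 1); they miss things now and then, are a little off and sometimes report something else, mostly with a low value. They report only what shows in the picture. A call takes as long as a camera call. They do not tell look-alikes from the thing itself.
- ctrl.silhouettes(picture, query): "pixels" (420x560 bool, what is visible of it) and "xy" ([column, row] in pixels, amid what is visible of it).
- ctrl.pinpoint(picture, query): "xy" ([column, row] in pixels: a listed point, or the origin of a listed thing).
The state is a dict: "time_s": time; "qpos": joint angles; "joint_vel": joint speeds; "joint_efforts": joint torques, N m; "tool_pos": TCP position; "orientation": TCP orientation; "contact_force": force on the tool from outside, world axes, zero at the start; "moment": the same for the moment, N m; "finger_gap": opening from 0.0 (shut) to 1.0 (fully open); "gripper_force": force on a finger pad.
Only numpy, scipy, OpenCV 4.12 (cv2) and the standard library are available. Lean on these libraries where they do the work, as an engineer would, in place of code of your own. Each camera call takes 0.05 s, during which the arm holds its last target. There are 200 camera calls.

### The job

Pick up the loose blue vial tray from the bench and stack it on the tray that is already on the shaker: let its four lugs down into the sockets of the lower tray, then press it home until the orange catches snap over both its ends. Feel for the sockets and press gently, without dropping, banging or forcing it, keep the tray level, leave the bottles and the beaker where they are, and let go.

Things in the scene. Friction and masses are not known exactly. Their poses are not given: they have to be found in the camera images.
- tray_grip (a point): Loose blue vial tray, 130 mm (x) by 184 mm (y), 82 mm tall, about 0.55 kg, same after half a turn. The point is the centre of its grip bar, 68 mm above the lug tips; axes are the tray's. The bar runs along y: 12 mm thick, 128 long, top 13 mm above the point. Each side of it is free for 34 mm, to 48 mm below the point; then a row of fixed vials, tops 3 mm below the point.
- tray_foot (a point): The same tray: the middle between the tips of its four round lugs, which are at x = +-50, y = +-78 mm from here, under the corners. Lugs: 14 mm diameter, 16 mm long, tips tapered to 11 mm over the last 2.5 mm. The tray's flat floor starts 16 mm above this point; it stands on its lugs on the bench.
- shaker: White reciprocating shaker, fixed, 250 mm (x) by 215 mm (y); origin at the middle of its foot, on the bench. A lower tray like the loose one is screwed to its carriage, axes along the shaker's, middle at y = 0. Held by a brake, the carriage stopped somewhere on its stroke along x: the lower tray's middle is at an unreported x from -16 to +16 mm and must be seen or felt for.
- shaker_rails (a point): Point fixed to the housing: mid-stroke, level with the tops of the lower tray's two rails, 146 mm above the bench; shaker's axes. Rails run along x, 28 mm wide, 130 long, at y = +-78 mm. Sockets, open above, lie in them 50 mm either side of the lower tray's middle (which may be 16 mm off in x): 16.5 mm (x) by 17.5 (y), 20 deep, 1 mm chamfer. Lugs on rails: grip point 214 mm above bench.
- shaker_home (a point): Point fixed to the housing: mid-stroke, at the height of the upper tray's grip point when fully home, its floor on the rails (198 mm above the bench). Orange spring catches at both y ends of the lower tray: from about 14 mm above home the floor's edge pushes them out, in the last 3 mm they snap over it. The weight alone does not do it: press down with some 3 to 12 N more.
- amber_bottle: Amber bottle with black cap, 60 mm diameter, 130 mm tall, origin at the centre of its base. Leave alone.
- beaker: Clear plastic beaker, 80 mm wide, 95 mm tall, origin at the centre of its base. Leave alone.
- wash_bottle: White bottle with red cap, 64 mm diameter, 170 mm tall, origin at the centre of its base. Leave alone.
Things that resemble listed ones, but are neither listed nor needed, are in the scene too. There is more than one size of the part that bears tray_grip; the job needs the largest.

How it is judged:
On the way, in this order (a step that is already met when the one before it is completed fails the run):
1. the tray is lifted clear of the bench in the gripper (height (world z) of tray_grip above 0.1 m and contact force between the fingers and tray above 1 N), for 0.2 s.
2. still held, all four lugs are in the sockets of the lower tray (z of tray_grip in the frame of shaker between 0.19 and 0.2105 m and horizontal distance between tray_grip and shaker below 0.022 m and angle between tray_grip's own z axis and vertical below 0.05 rad and contact force between the fingers and tray above 1 N), for 0.1 s.
At the end, for the whole second after the job is handed in: The tray sits fully home on the lower tray: grip point 198 mm above the bench within about 2.3 mm, level within 0.02 rad, lugs in the sockets (within 20 mm of the shaker's middle in x, 5 mm in y, axes within 0.06 rad), released and at rest; bottles and beaker within 20 mm of where they stood (z of tray_grip in the frame of shaker between 0.1955 and 0.2003 m and x of tray_grip in the frame of shaker between -0.02 and 0.02 m and y of tray_grip in the frame of shaker between -0.005 and 0.005 m and angle between tray_grip's own z axis and vertical below 0.02 rad and angle between the x axis of tray_grip and the x axis of shaker, either way round below 0.06 rad and linear speed of tray below 0.01 m/s and distance of each of amber_bottle, beaker, wash_bottle from where it was at the start of the episode below 0.02 m); the robot touches nothing.
It fails at once if the tray is pressed, banged or dropped on the shaker with more than 60 N (contact force between tray and shaker above 60 N).
It fails at once if the gripper or arm pushes on the shaker with more than 15 N (contact force between the arm and shaker above 15 N).
It fails at once if the tray is tipped by more than 0.3 rad (angle between tray_grip's own z axis and vertical above 0.3 rad).
It fails at once if a bottle or the beaker is shifted by more than 20 mm (distance of any of amber_bottle, beaker, wash_bottle from where it was at the start of the episode above 0.02 m).
It also fails if it takes over 72 s, if anything falls off the work surface, if the arm or the gripper's body presses on something with over 40 N, if the wrist force passes 120 N, or if a joint passes its speed limit or range.

## Working session

There is one attempt and no reset: what is moved stays moved. The work goes in short steps, Python scripts to look and compute and a tool call to move; the robot and the scene stay as the last step left them, time stands still between calls to the robot, and variables do not carry over. Pictures are saved under pics/ and viewed, at most 10 in all, crops included, and the job is handed in when it is done.

Besides the shell and the picture viewer there is one more tool, called after ">>>" as name(argument=value, ...), one argument or row to a line, values as JSON. arm_command: Moves the arm, as the interface text tells. Its arguments: {"type":"object","properties":{"plan":{"type":"array","items":{"type":"array"}},"newtons":{"type":"number"}},"required":["plan"]}

```bash
mkdir -p pics; cat > h.py <<'E'
import numpy as np, cv2
from scipy.spatial.transform import Rotation as R
from workcell import ctrl
def back(p,xy,d=None):
    "pixel(s)+depth -> world (scene/top) or tool (wrist)"
    K=p["intrinsics"]; u,v=xy
    if d is None: d=p["depth"][int(round(v)),int(round(u))]
    c=np.array([(u-K[0,2])/K[0,0]*d,(v-K[1,2])/K[1,1]*d,d])
    if "rvec" in p: return R.from_rotvec(np.ravel(p["rvec"])).inv().apply(c-np.ravel(p["tvec"]))
    return (p["tool_from_camera"]@np.r_[c,1])[:3]
def cloud(p,st=None):
    K=p["intrinsics"]; d=p["depth"]; v,u=np.indices(d.shape)
    c=np.stack([(u-K[0,2])/K[0,0]*d,(v-K[1,2])/K[1,1]*d,d],-1).reshape(-1,3)
    if "rvec" in p: w=R.from_rotvec(np.ravel(p["rvec"])).inv().apply(c-np.ravel(p["tvec"]))
    else:
        T=p["tool_from_camera"]; w=c@T[:3,:3].T+T[:3,3]
        w=R.from_quat(st["orientation"]).apply(w)+st["tool_pos"]
    w[d.ravel()==0]=np.nan
    return w.reshape(d.shape+(3,))
def save(p,n): cv2.imwrite(f"pics/{n}.png",p["frame"][:,:,::-1])
E
python3 - <<'E'
from h import *
np.set_printoptions(precision=3,suppress=True)
s=ctrl.get_state(); print({k:np.round(v,3) for k,v in s.items()}, ctrl.pinch_z)
fr=[]
for n in ["scene","top"]:
    p=ctrl.read_camera(n); save(p,n+"0"); fr.append(p["frame"])
    W=cloud(p)
    for q in ["tray_grip","shaker","amber_bottle","beaker","wash_bottle"]:
        for r in ctrl.silhouettes(p,q):
            print(n,q,"sil",round(r["score"],2),np.round(r["xy"]),r["pixels"].sum(),np.nanmedian(W[r["pixels"]],axis=0))
    for q in ["tray_grip","shaker_rails","shaker_home","shaker"]:
        for r in ctrl.pinpoint(p,q): print(n,q,"pin",round(r["score"],2),np.round(r["xy"],1),back(p,r["xy"]))
E
```

```text
{'time_s': np.float64(0.0), 'qpos': array([ 1.219,  0.384,  0.044,  1.6  , -0.018,  1.161, -0.05 ]), 'joint_vel': array([ 0.001,  0.   , -0.   ,  0.   ,  0.   , -0.002, -0.001]), 'joint_efforts': array([ -0.   , -43.346,   1.024, -24.952,   0.011,   0.011,  -0.   ]), 'tool_pos': array([ 0.163, -0.628,  0.203]), 'orientation': array([ 0.992,  0.127, -0.   , -0.001]), 'contact_force': array([0.341, 0.183, 0.807]), 'moment': array([ 0.017, -0.008, -0.022]), 'gripper_force': np.float64(0.0), 'finger_gap': np.float64(0.995)} 0.0187
scene tray_grip sil 0.91 [199. 202.] 901 [ 0.697 -0.153  0.041]
scene tray_grip sil 0.78 [246. 175.] 1602 [ 0.489 -0.199  0.061]
scene tray_grip sil 0.76 [293. 168.] 636 [ 0.297 -0.201  0.043]
scene shaker sil 0.9 [299. 250.] 5970 [0.539 0.262 0.082]
scene amber_bottle sil 0.73 [198. 240.] 595 [0.772 0.057 0.075]
scene amber_bottle sil 0.43 [246. 179.] 1699 [ 0.489 -0.201  0.059]
scene beaker sil 0.79 [216. 270.] 1108 [0.77  0.214 0.059]
scene wash_bottle sil 0.81 [361. 304.] 1159 [0.502 0.502 0.102]
scene tray_grip pin 0.79 [197.1 194.8] [ 0.684 -0.218  0.028]
[... 322 characters left out ...]
 0.74 [407. 311.] 1633 [ 0.293 -0.211  0.038]
top tray_grip sil 0.66 [410. 244.] 3330 [ 0.486 -0.22   0.057]
top tray_grip sil 0.62 [386. 168.] 1458 [ 0.698 -0.166  0.036]
top shaker sil 0.96 [258. 239.] 7093 [0.501 0.21  0.082]
top amber_bottle sil 0.77 [314. 144.] 429 [0.756 0.04  0.091]
top beaker sil 0.91 [255. 144.] 688 [0.786 0.204 0.038]
top wash_bottle sil 0.58 [155. 246.] 688 [0.491 0.472 0.114]
top tray_grip pin 0.86 [386.2 169.5] [ 0.698 -0.167  0.031]
top tray_grip pin 0.83 [410.2 312. ] [ 0.297 -0.207  0.056]
top shaker_rails pin 0.78 [253.8 236.6] [0.512 0.211 0.122]
top shaker_home pin 0.64 [254.8 241.4] [0.5   0.211 0.086]
top shaker pin 0.71 [255.8 241.4] [0.5   0.209 0.08 ]
```

View pics/scene0.png

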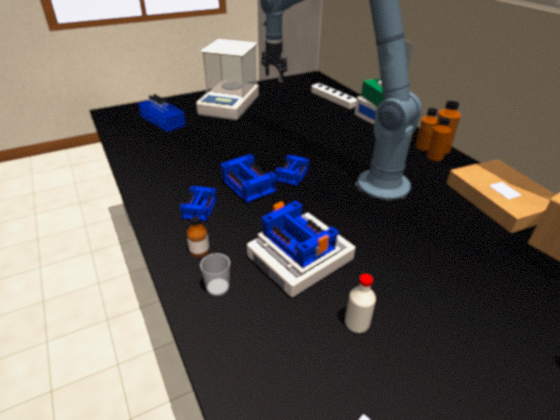

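View pics/top0.png

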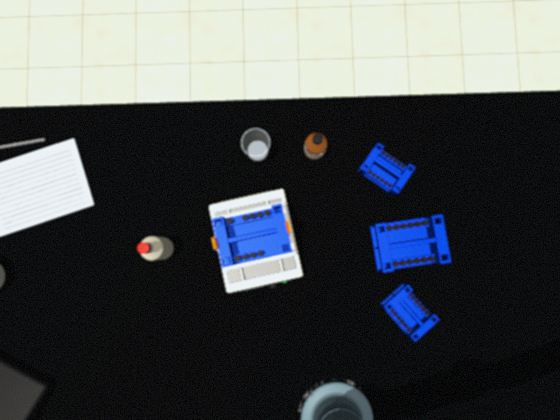

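Scene and top views show three blue trays that could be taken for the one wanted, as top pixels: (386,168) small, (410,244) largest, (408,312) small. The shaker's lower tray is at (253,238). I choose (410,244) as the largest and check it with a crop and its measured size.

```bash
python3 - <<'E'
from h import *
np.set_printoptions(precision=4,suppress=True)
p=ctrl.read_camera("top"); W=cloud(p)
c=p["frame"][125:345,200:460,::-1]; cv2.imwrite("pics/crop1.png",cv2.resize(c,None,fx=3,fy=2.7,interpolation=cv2.INTER_CUBIC)[:600,:800])
hsv=cv2.cvtColor(p["frame"],cv2.COLOR_RGB2HSV); blue=(hsv[...,0]>105)&(hsv[...,0]<130)&(hsv[...,1]>150)&(hsv[...,2]>60)
n,l,st,ce=cv2.connectedComponentsWithStats(blue.astype(np.uint8))
for i in range(1,n):
    if st[i,4]>300:
        m=l==i; w=W[m]; w=w[np.isfinite(w[:,0])]
        r=cv2.minAreaRect(w[:,:2].astype(np.float32)); print(ce[i],st[i,4],r,"zmax",np.percentile(w[:,2],[50,90,98]))
print("cam pos",-R.from_rotvec(np.ravel(p["rvec"])).inv().apply(np.ravel(p["tvec"])))
s=[r for r in ctrl.silhouettes(p,"shaker")][0]["pixels"]; w=W[s]; w=w[(w[:,2]>.03)&(w[:,2]<.1)]
print("shaker",cv2.minAreaRect(w[:,:2].astype(np.float32)))
print(R.from_quat(ctrl.get_state()["orientation"]).as_matrix()); p=ctrl.read_camera("wrist"); print(p["tool_from_camera"],p["intrinsics"])
E
```

```text
[385.5741 169.935 ] 1585 ((0.7047629952430725, -0.17475207149982452), (0.14187473058700562, 0.11483331024646759), 53.499515533447266) zmax [0.0314 0.0573 0.06  ]
[251.7568 236.0203] 3051 ((0.5180025696754456, 0.22865113615989685), (0.13465803861618042, 0.20519472658634186), 10.860218048095703) zmax [0.1092 0.1474 0.1494]
[409.7757 243.0493] 3508 ((0.4849279224872589, -0.23333077132701874), (0.14749610424041748, 0.22229120135307312), 6.896074295043945) zmax [0.0456 0.0836 0.0858]
[408.5667 312.2429] 1717 ((0.29030776023864746, -0.22153154015541077), (0.1519007533788681, 0.10538128018379211), 39.83641815185547) zmax [0.031  0.057  0.0595]
cam pos [0.4731 0.1368 1.2069]
shaker ((0.5007394552230835, 0.21112975478172302), (0.2639898657798767, 0.21542879939079285), 11.161306381225586)
[[ 0.968   0.2511  0.    ]
 [ 0.2511 -0.968  -0.    ]
 [ 0.      0.     -1.    ]]
[[ 0.0006 -0.9465 -0.3226  0.0839]
 [ 1.      0.0006  0.0003 -0.    ]
 [-0.0001 -0.3226  0.9465 -0.1699]
 [ 0.      0.      0.      1.    ]] [[348.9517   0.     278.5347]
 [  0.     348.9517 209.2743]
 [  0.       0.       1.    ]]
```

View pics/crop1.png

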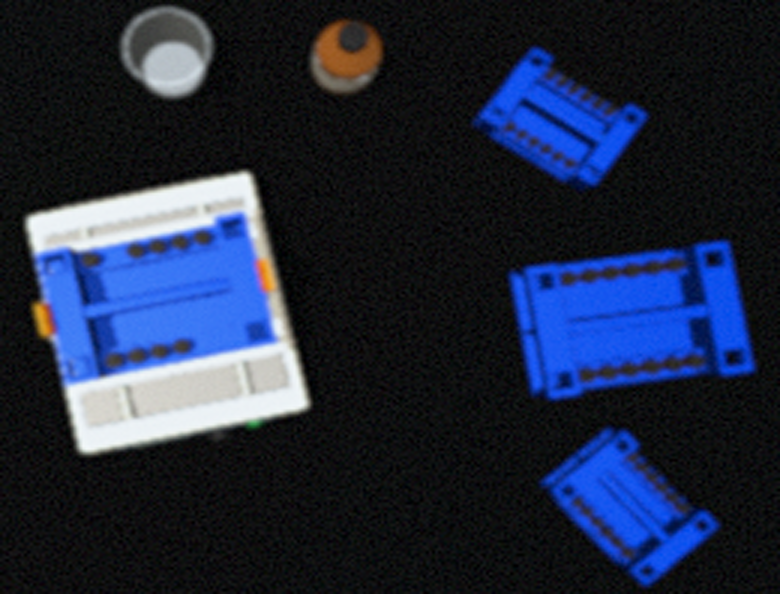

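The crop shows the largest tray at crop (635,320). It has two rails with four sockets and a thin bar between vial rows, and its size matches the lower tray. The choice is confirmed, so I move the wrist camera over it.

>>> arm_command(
  plan=[
    [[0, 0, -0.14], [0.04, -0.03, 0], 1],
    [[0, 0, -0.28], [0.08, -0.06, 0], 1],
    [[0, 0, -0.42], [0.12, -0.09, 0], 1],
    [[0, 0, -0.56], [0.16, -0.12, 0], 1],
    [[0, 0, -0.7], [0.2, -0.15, 0], 1],
  ],
  newtons=40,
)

```text
time_s: 1.65
tool_pos: [0.3202, -0.4322, 0.2048]
orientation: [0.887, 0.461, 0.0, 0.0]
contact_force: [0.6, 0.4, 0.7]
finger_gap: 1.001
gripper_force: 0.0
```

```bash
cat >> h.py <<'E'
def go(pos,yaw):
    "shift in tool axes and turn about tool z to reach TCP pos with tool x at world yaw"
    s=ctrl.get_state(); Q=R.from_quat(s["orientation"])
    T=R.from_matrix(np.c_[[np.cos(yaw),np.sin(yaw),0],[np.sin(yaw),-np.cos(yaw),0],[0,0,-1]])
    print("t",round(float(s["time_s"]),2),"pos",np.round(s["tool_pos"],4),"F",np.round(s["contact_force"],1),"M",np.round(s["moment"],2),"gap",s["finger_gap"],"turn",np.round((Q.inv()*T).as_rotvec(),3),"shift",np.round(Q.inv().apply(np.array(pos)-s["tool_pos"]),4))
E
python3 -c "
from h import *
go([.487,-.225,.22],np.radians(97))"
```

```text
t 1.65 pos [ 0.3202 -0.4322  0.2048] F [0.6 0.4 0.7] M [-0.05 -0.06  0.01] gap 1.0012860527518304 turn [ 0.001  0.001 -0.734] shift [ 0.2655  0.0177 -0.0153]
```

>>> arm_command(
  plan=[
    [[0, 0, -0.147], [0.05, 0.004, -0.003], 1],
    [[0, 0, -0.294], [0.1, 0.007, -0.006], 1],
    [[0, 0, -0.44], [0.15, 0.01, -0.01], 1],
    [[0, 0, -0.587], [0.2, 0.013, -0.012], 1],
    [[0, 0, -0.734], [0.25, 0.017, -0.015], 1],
  ],
)

```text
time_s: 2.15
tool_pos: [0.4779, -0.239, 0.2199]
orientation: [0.662, 0.749, -0.0, 0.0]
contact_force: [0.3, -1.0, -0.2]
finger_gap: 0.998
gripper_force: 0.0
```

>>> arm_command(
  plan=[
    [[0, 0, 0], [0, 0, 0], 1],
    [[0, 0, 0], [0, 0, 0], 1],
  ],
)

```text
time_s: 2.35
tool_pos: [0.4782, -0.2387, 0.2198]
orientation: [0.663, 0.749, 0.0, 0.0]
contact_force: [-0.6, -1.0, 0.5]
finger_gap: 1.0
gripper_force: 0.0
```

```bash
cat >> h.py <<'E'
def rect(W,m,z0,z1):
    w=W[m]; w=w[np.isfinite(w[:,0])&(w[:,2]>z0)&(w[:,2]<z1)]
    return len(w),cv2.minAreaRect(w[:,:2].astype(np.float32)),np.median(w[:,2])
def blue(p):
    h=cv2.cvtColor(p["frame"],cv2.COLOR_RGB2HSV); return (h[...,0]>105)&(h[...,0]<130)&(h[...,1]>130)&(h[...,2]>40)
E
python3 - <<'E'
from h import *
s=ctrl.get_state(); p=ctrl.read_camera("wrist"); save(p,"w1"); W=cloud(p,s); np.savez("w1.npz",W=W,f=p["frame"])
for r in ctrl.pinpoint(p,"tray_grip"): print(r["score"],r["xy"],W[int(r["xy"][1]),int(r["xy"][0])])
n,l,st,ce=cv2.connectedComponentsWithStats(blue(p).astype(np.uint8))
for i in range(1,n):
    if st[i,4]>1500: print(ce[i],st[i,4],rect(W,l==i,-.01,.2),rect(W,l==i,.075,.095))
go([.487,-.225,.22],np.radians(97))
E
```

```text
0.74 [290.1, 159.9] [ 0.48615733 -0.21218447  0.08160781]
0.74 [87.8, 126.2] [ 0.29458185 -0.20931867  0.05440011]
[ 96.3838081  125.09276612] 5336 (5312, ((0.2732393145561218, -0.21347665786743164), (0.1656830757856369, 0.10922848433256149), 39.720237731933594), np.float64(0.028343378946855458)) (0, ((0.0, 0.0), (0.0, 0.0), 0.0), np.float64(nan))
[497.31518803 111.11801371] 4813 (4799, ((0.720923662185669, -0.16074460744857788), (0.15926092863082886, 0.12346778064966202), 53.77901840209961), np.float64(0.031016857541825288)) (0, ((0.0, 0.0), (0.0, 0.0), 0.0), np.float64(nan))
[288.73104524 211.15585023] 6410 (6388, ((0.4887921214103699, -0.2270752340555191), (0.16625581681728363, 0.2301783263683319), 6.606658458709717), np.float64(0.0784123457247284)) (3426, ((0.48449841141700745, -0.2167745679616928), (0.13014495372772217, 0.18116894364356995), 6.906607151031494), np.float64(0.08228391077264705))
t 2.45 pos [ 0.4761 -0.2418  0.2192] F [-0.7 -1.2  0.4] M [ 0.01 -0.02 -0.  ] gap 1.001142188817868 turn [-0.001  0.001 -0.008] shift [ 0.0155  0.0128 -0.0008]
  return _methods._mean(a, axis=axis, dtype=dtype,
  ret = ret.dtype.type(ret / rcount)
```

View pics/w1.png

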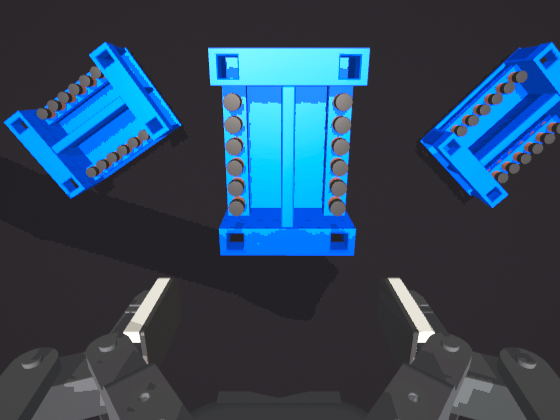

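```bash
python3 - <<'E'
from h import *
d=np.load("w1.npz"); W=d["W"]
w=W[100:215,270:305].reshape(-1,3); w=w[w[:,2]>.074]
a=np.radians(6.9); u=np.array([np.cos(a),np.sin(a)]);v=np.array([-u[1],u[0]])
x=w[:,:2]@u; y=w[:,:2]@v
for lo in np.arange(y.min(),y.max(),.02):
    m=(y>=lo)&(y<lo+.02); print(lo.round(3),m.sum(),np.percentile(x[m],[2,50,98]).round(4),np.median(w[m,2]))
print("centre u,v",np.array([.4845,-.2168])@u,np.array([.4845,-.2168])@v)
go([.4845,-.217,.15],np.radians(96.9))
E
```

```text
-0.321 268 [0.4493 0.4549 0.4605] 0.08125599088268581
-0.301 275 [0.4492 0.4547 0.4602] 0.08150395260049781
-0.281 302 [0.4492 0.4546 0.4608] 0.08129214845084783
-0.261 320 [0.4491 0.4548 0.4605] 0.08128164175491673
-0.241 333 [0.449  0.4542 0.4602] 0.0814084865373558
-0.221 58 [0.449  0.4549 0.4608] 0.08146434103848085
centre u,v 0.4549452655054649 -0.2734360901456903
t 2.45 pos [ 0.4761 -0.2418  0.2192] F [-0.7 -1.2  0.4] M [ 0.01 -0.02 -0.  ] gap 1.001142188817868 turn [-0.001  0.001 -0.006] shift [0.0237 0.0113 0.0692]
```

>>> arm_command(
  plan=[
    [[0, 0, -0.005], [0.022, 0.01, 0.02], 0.45],
    [[0, 0, -0.005], [0.022, 0.01, 0.045], 0.45],
    [[0, 0, -0.005], [0.022, 0.01, 0.06], 0.45],
    [[0, 0, -0.005], [0.022, 0.01, 0.06], 0.45],
    [[0, 0, -0.005], [0.022, 0.01, 0.06], 0.45],
  ],
  newtons=80,
)

```text
time_s: 2.95
tool_pos: [0.4837, -0.2191, 0.1594]
orientation: [0.664, 0.748, -0.0, -0.0]
contact_force: [0.3, 0.2, -0.6]
finger_gap: 0.451
gripper_force: 0.0
```

```bash
python3 - <<'E'
from h import *
go([.4845,-.217,.049],np.radians(96.9))
p=ctrl.read_camera("wrist"); go([.4845,-.217,.049],np.radians(96.9)); save(p,"w2")
s=ctrl.get_state(); W=cloud(p,s)
w=W.reshape(-1,3); a=np.radians(6.9); u=np.array([np.cos(a),np.sin(a)])
m=(w[:,2]>.072)&(w[:,2]<.09)&(abs(w[:,:2]@u-.455)<.012)&(abs(w[:,1]+.2)<.06); x=w[m,:2]@u; print(m.sum(),np.percentile(x,[3,50,97]), s["tool_pos"][:2]@u)
E
```

```text
t 2.95 pos [ 0.4837 -0.2191  0.1594] F [ 0.3  0.2 -0.6] M [-0.03 -0.    0.03] gap 0.45135241380236496 turn [-0.001  0.    -0.001] shift [0.002  0.0011 0.1104]
t 3.0 pos [ 0.4845 -0.219   0.1602] F [ 0.1 -0.4  0. ] M [ 0.04 -0.05  0.06] gap 0.44770031018502404 turn [ 0.001  0.001 -0.001] shift [2.100e-03 1.000e-04 1.112e-01]
2938 [0.44579012 0.45592527 0.46335729] 0.4546820432259219
```

View pics/w2.png

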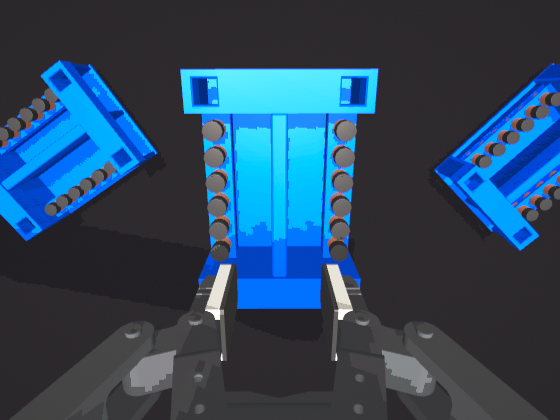

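The picture shows the bar at column 279, midway between the fingers (columns about 230 and 327), with the vial rows outside. I descend and watch the force.

>>> arm_command(
  plan=[
    [[0, 0, 0], [0.002, 0.001, 0.035], 0.45],
    [[0, 0, 0], [0.002, 0.001, 0.07], 0.45],
    [[0, 0, 0], [0.002, 0.001, 0.09], 0.45],
    [[0, 0, 0], [0.002, 0.001, 0.105], 0.45],
    [[0, 0, 0], [0.002, 0.001, 0.11], 0.45],
  ],
)

```text
time_s: 3.5
tool_pos: [0.4848, -0.2158, 0.0488]
orientation: [0.663, 0.749, -0.0, -0.0]
contact_force: [0.4, 0.3, -0.2]
finger_gap: 0.445
gripper_force: 0.0
```

>>> arm_command(
  plan=[
    [[0, 0, 0], [0, 0, 0], 0],
    [[0, 0, 0], [0, 0, 0], 0],
    [[0, 0, 0], [0, 0, 0], 0],
    [[0, 0, 0], [0, 0, 0], 0],
    [[0, 0, 0], [0, 0, 0], 0],
  ],
)

```text
time_s: 4.0
tool_pos: [0.4857, -0.216, 0.0508]
orientation: [0.663, 0.749, -0.0, 0.001]
contact_force: [-2.5, -0.1, 5.8]
finger_gap: 0.101
gripper_force: 78.8
```

>>> arm_command(
  plan=[
    [[0, 0, 0], [0, 0, -0.01], 0],
    [[0, 0, 0], [0, 0, -0.03], 0],
    [[0, 0, 0], [0, 0, -0.06], 0],
    [[0, 0, 0], [0, 0, -0.1], 0],
    [[0, 0, 0], [0, 0, -0.14], 0],
  ],
)

```text
time_s: 4.5
tool_pos: [0.4837, -0.2144, 0.1894]
orientation: [0.662, 0.749, -0.0, -0.001]
contact_force: [1.5, -1.2, -5.2]
finger_gap: 0.093
gripper_force: 78.6
```

>>> arm_command(
  plan=[
    [[0, 0, 0], [0, 0, -0.04], 0],
    [[0, 0, 0], [0, 0, -0.07], 0],
    [[0, 0, 0], [0, 0, -0.08], 0],
    [[0, 0, 0], [0, 0, -0.08], 0],
  ],
)

```text
time_s: 4.9
tool_pos: [0.4858, -0.2153, 0.2703]
orientation: [0.663, 0.749, 0.0, 0.001]
contact_force: [0.4, -0.8, -6.1]
finger_gap: 0.096
gripper_force: 78.6
```

```bash
python3 - <<'E'
from h import *
go([.4845,-.217,.27],np.radians(96.9))
p=ctrl.read_camera("top"); W=cloud(p); save(p,"top1")
# lower tray & shaker in top view
b=blue(p); roi=np.zeros_like(b); roi[180:300,190:310]=1
print("lower tray rails",rect(W,b&roi,.138,.153))
z=W[...,2]; m=roi&(z>.03)&(z<.13)&~b
f=p["frame"].astype(int); white=(f.min(-1)>120)&roi
print("white",rect(W,white,.04,.11))
g=ctrl.pinpoint(p,"shaker_rails"); print([ (r["score"],r["xy"]) for r in g])
s=ctrl.get_state(); p=ctrl.read_camera("wrist"); save(p,"w3"); W=cloud(p,s); a=np.radians(6.9); u=np.array([np.cos(a),np.sin(a)])
w=W[150:300,270:290].reshape(-1,3); 
E
```

```text
t 4.9 pos [ 0.4858 -0.2153  0.2703] F [ 0.4 -0.8 -6.1] M [ 0.   -0.08  0.08] gap 0.0957664349072113 turn [0.002 0.001 0.002] shift [-0.0015 -0.0015  0.0003]
lower tray rails (1094, ((0.5158591866493225, 0.21518033742904663), (0.1260858178138733, 0.18265710771083832), 11.237507820129395), np.float64(0.14647142347349043))
white (3413, ((0.5052273869514465, 0.2122715264558792), (0.255628377199173, 0.21459272503852844), 11.04043197631836), np.float64(0.06457314149263935))
[(0.87, [252.3, 240.6])]
```

View pics/w3.png

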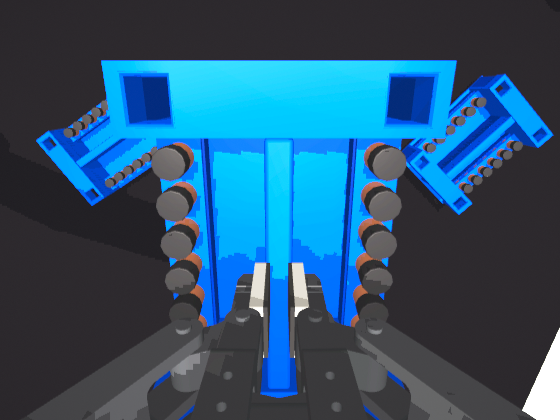

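The picture shows the tray held square: bar between the pads at columns 270–290, far rail at rows 60–138, centred on column 279. Next I compare the held tray and the lower tray in the top camera to cancel its bias.

```bash
python3 - <<'E'
from h import *
np.set_printoptions(precision=4,suppress=True)
A=[];B=[];C=[];S=[]
for i in range(5):
    s=ctrl.get_state(); p=ctrl.read_camera("top"); W=cloud(p); b=blue(p); roi=np.zeros_like(b); roi[180:300,190:310]=1
    n,l,st,ce=cv2.connectedComponentsWithStats(b.astype(np.uint8))
    S.append(np.r_[s["tool_pos"],np.degrees(R.from_quat(s["orientation"]).as_matrix()[:2,0]@[1,0])])
    m=R.from_quat(s["orientation"]).as_matrix(); S[-1][3]=np.degrees(np.arctan2(m[1,0],m[0,0]))-90
    f=lambda r:np.r_[r[1][0],r[1][1],r[1][2],r[2],r[0]]
    A.append(f(rect(W,b&roi,.138,.155))); B.append(f(rect(W,b,.29,.32)))
    white=(p["frame"].min(-1)>120)&roi; C.append(f(rect(W,white,.04,.11)))
print("lower",np.mean(A,0),np.std(A,0)); print("held",np.mean(B,0),np.std(B,0)); print("shk",np.mean(C,0)); print("tcp",np.mean(S,0),np.std(S,0))
# held tray in tool frame from the wrist picture
p=ctrl.read_camera("wrist"); K=p["intrinsics"]; T=p["tool_from_camera"]
d=p["depth"];v,u=np.indices(d.shape); c=np.stack([(u-K[0,2])/K[0,0]*d,(v-K[1,2])/K[1,1]*d,d],-1)@T[:3,:3].T+T[:3,3]
r=c[50:145,90:470][ (d[50:145,90:470]>0)]; r=r[(abs(r[:,2]+.0327)<.012)]
print("far rail tool",r.min(0),r.max(0),np.median(r,0)); q,res,_,_=np.linalg.lstsq(np.c_[r[:,:2],np.ones(len(r))],r[:,2],rcond=None); print("plane",q,cv2.minAreaRect(r[:,:2].astype(np.float32)))
for i in range(3): np.save(f"c.npy",c)
E
```

```text
lower [   0.5158    0.2149    0.1258    0.1823   11.1774    0.1464 1091.4   ] [0.     0.0001 0.0002 0.0001 0.0497 0.0001 2.8705]
held [   0.4853   -0.214     0.13      0.1855    7.0174    0.2984 1116.8   ] [0.0003 0.0001 0.0001 0.0004 0.0473 0.0004 7.1386]
shk [   0.5052    0.2122    0.2555    0.2145   11.098     0.0645 3417.    ]
tcp [ 0.4835 -0.2148  0.2667  6.9981] [0.0004 0.0001 0.0004 0.0015]
far rail tool [ 0.0629 -0.0651 -0.0339] [ 0.0937  0.0665 -0.0207] [ 0.0802  0.0009 -0.0314]
plane [-0.0061  0.0002 -0.0307] ((0.07825181633234024, 0.0006981045007705688), (0.13158707320690155, 0.030788499861955643), 89.97126007080078)
```

>>> arm_command(
  plan=[
    [[0, 0, 0], [0.02, 0.004, 0], 0],
    [[0, 0, 0], [0.06, 0.012, 0], 0],
    [[0, 0, 0], [0.1, 0.02, 0], 0],
    [[0, 0, 0], [0.14, 0.028, 0], 0],
    [[0, 0, 0], [0.18, 0.036, 0], 0],
  ],
)

```text
time_s: 5.85
tool_pos: [0.4989, -0.0308, 0.2694]
orientation: [0.663, 0.749, 0.0, 0.0]
contact_force: [1.3, -0.5, -4.7]
finger_gap: 0.092
gripper_force: 78.6
```

>>> arm_command(
  plan=[
    [[0, 0, 0], [0.04, 0.008, 0], 0],
    [[0, 0, 0], [0.07, 0.014, 0], 0],
    [[0, 0, 0], [0.09, 0.018, 0], 0],
    [[0, 0, 0], [0.1, 0.02, 0], 0],
    [[0, 0, 0], [0.1, 0.02, 0], 0],
  ],
)

```text
time_s: 6.35
tool_pos: [0.5065, 0.0712, 0.2695]
orientation: [0.661, 0.75, 0.0, -0.0]
contact_force: [-0.9, -0.1, -4.5]
finger_gap: 0.095
gripper_force: 78.6
```

```bash
python3 - <<'E'
from h import *
go([.5158-.0018,.2149-.0008,.235],np.radians(101.18))
s=ctrl.get_state(); p=ctrl.read_camera("wrist"); save(p,"w4"); W=cloud(p,s); print(rect(W,blue(p),.138,.156))
E
```

```text
t 6.35 pos [0.5065 0.0712 0.2695] F [-0.9 -0.1 -4.5] M [-0.04  0.06  0.04] gap 0.0945124405124246 turn [ 0.    -0.001 -0.07 ] shift [0.1408 0.0254 0.0346]
(998, ((0.5181561708450317, 0.199949711561203), (0.012214960530400276, 0.04195931553840637), 11.098021507263184), np.float64(0.14535756814872997))
```

View pics/w4.png

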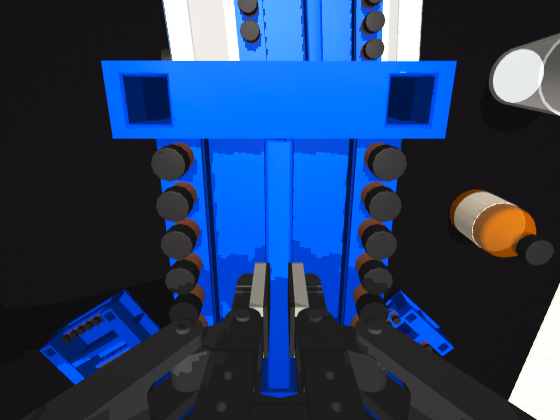

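The picture shows the lower tray's bar at column about 314, rows 0–60. Its measured line agrees with the top-camera estimate within 1 mm. Moving above the sockets.

>>> arm_command(
  plan=[
    [[0, 0, -0.02], [0.03, 0.006, 0], 0],
    [[0, 0, -0.04], [0.07, 0.013, 0], 0],
    [[0, 0, -0.06], [0.11, 0.02, 0], 0],
    [[0, 0, -0.071], [0.135, 0.025, 0], 0],
    [[0, 0, -0.071], [0.141, 0.026, 0], 0],
  ],
)

```text
time_s: 6.9
tool_pos: [0.5151, 0.2151, 0.2695]
orientation: [0.635, 0.773, 0.001, -0.001]
contact_force: [-1.4, 0.7, -4.7]
finger_gap: 0.094
gripper_force: 78.6
```

>>> arm_command(
  plan=[
    [[0, 0, 0], [0, 0, 0.02], 0],
    [[0, 0, 0], [0, 0, 0.04], 0],
    [[0, 0, 0], [0, 0, 0.05], 0],
    [[0, 0, 0], [0, 0, 0.05], 0],
    [[0, 0, 0], [0, 0, 0.05], 0],
  ],
)

```text
time_s: 7.4
tool_pos: [0.516, 0.2112, 0.2197]
orientation: [0.637, 0.771, 0.0, 0.0]
contact_force: [-0.6, 0.2, -4.6]
finger_gap: 0.092
gripper_force: 78.7
```

```bash
python3 - <<'E'
from h import *
for i in range(3):
    go([.5145,.2142,.1953],np.radians(101.18)); p=ctrl.read_camera("top"); W=cloud(p); print("held in top",rect(W,blue(p),.23,.28))
p=ctrl.read_camera("scene"); cv2.imwrite("pics/s2.png",cv2.resize(p["frame"][150:310,200:400,::-1],None,fx=4,fy=3.7)[:600])
E
```

```text
t 7.4 pos [0.516  0.2112 0.2197] F [-0.6  0.2 -4.6] M [ 0.02 -0.02 -0.01] gap 0.09235030567637546 turn [ 0.     0.    -0.004] shift [ 0.0032 -0.0009  0.0244]
held in top (596, ((0.5159481763839722, 0.21323856711387634), (0.12605726718902588, 0.18289993703365326), 11.586540222167969), np.float64(0.25146725859582353))
t 7.45 pos [0.5163 0.2119 0.2204] F [ 0.9  0.2 -4.6] M [ 0.01  0.02 -0.03] gap 0.09965765526067795 turn [ 0.002  0.    -0.004] shift [ 0.0026 -0.0014  0.0251]
held in top (581, ((0.5163212418556213, 0.21346411108970642), (0.12529116868972778, 0.18168574571609497), 11.771342277526855), np.float64(0.25217659350095156))
t 7.5 pos [0.5164 0.2124 0.2207] F [-0.  -0.6 -4.7] M [-0.01 -0.04  0.04] gap 0.09447081379228973 turn [ 0.002 -0.    -0.003] shift [ 0.0021 -0.0015  0.0254]
held in top (581, ((0.5163053274154663, 0.21412153542041779), (0.12550878524780273, 0.18132330477237701), 11.768608093261719), np.float64(0.2521486753800559))
```

View pics/s2.png

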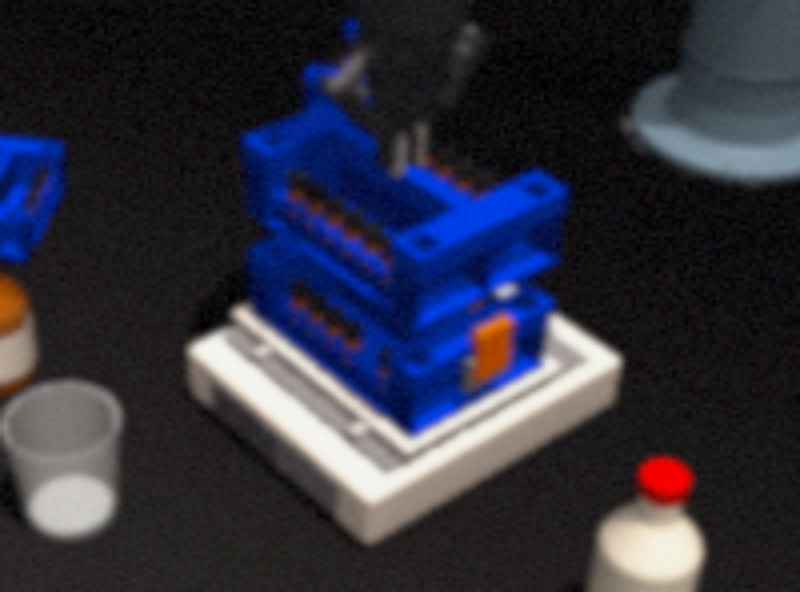

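The tray hovers aligned above the lower one (crop rows 180 to 340), catches visible at (490,345). I lower it in small guarded steps.

>>> arm_command(
  plan=[
    [[0, 0, 0], [0.001, 0, 0.006], 0],
    [[0, 0, 0], [0.001, 0, 0.012], 0],
    [[0, 0, 0], [0.001, 0, 0.018], 0],
    [[0, 0, 0], [0.001, 0, 0.02], 0],
    [[0, 0, 0], [0.001, 0, 0.02], 0],
  ],
)

```text
time_s: 8.1
tool_pos: [0.5145, 0.2132, 0.1985]
orientation: [0.636, 0.772, -0.001, -0.0]
contact_force: [-0.1, 0.1, -4.6]
finger_gap: 0.095
gripper_force: 78.6
```

>>> arm_command(
  plan=[
    [[0, 0, 0], [0, 0, 0.001], 0],
    [[0, 0, 0], [0, 0, 0.002], 0],
    [[0, 0, 0], [0, 0, 0.003], 0],
    [[0, 0, 0], [0, 0, 0.004], 0],
    [[0, 0, 0], [0, 0, 0.004], 0],
  ],
)

```text
time_s: 8.6
tool_pos: [0.515, 0.2137, 0.1955]
orientation: [0.636, 0.772, 0.0, -0.0]
contact_force: [-0.2, -0.2, -4.1]
finger_gap: 0.096
gripper_force: 78.7
```

>>> arm_command(
  plan=[
    [[0, 0, 0], [0, 0, 0.001], 0],
    [[0, 0, 0], [0, 0, 0.002], 0],
    [[0, 0, 0], [0, 0, 0.002], 0],
  ],
)

```text
time_s: 8.9
tool_pos: [0.5152, 0.2142, 0.1938]
orientation: [0.635, 0.772, 0.001, -0.0]
contact_force: [-0.4, 1.1, -3.0]
finger_gap: 0.093
gripper_force: 78.9
```

>>> arm_command(
  plan=[
    [[0, 0, 0], [0, 0, 0.001], 0],
    [[0, 0, 0], [0, 0, 0.002], 0],
    [[0, 0, 0], [0, 0, 0.002], 0],
  ],
)

```text
time_s: 9.2
tool_pos: [0.5157, 0.2138, 0.1921]
orientation: [0.636, 0.772, 0.001, 0.0]
contact_force: [0.2, 0.8, -0.4]
finger_gap: 0.093
gripper_force: 79.4
```

```bash
python3 -c "
from h import *
go([.5145,.2142,.1953],np.radians(101.18))"
```

```text
t 9.2 pos [0.5157 0.2138 0.1921] F [ 0.2  0.8 -0.4] M [0.17 0.08 0.  ] gap 0.09264892707348238 turn [ 0.002 -0.    -0.002] shift [ 0.0006 -0.001  -0.0032]
```

>>> arm_command(
  plan=[
    [[0, 0, 0], [0, 0, 0.001], 0],
    [[0, 0, 0], [0, 0, 0.002], 0],
    [[0, 0, 0], [0, 0, 0.002], 0],
  ],
)

```text
time_s: 9.5
tool_pos: [0.5157, 0.2138, 0.19]
orientation: [0.636, 0.772, 0.001, 0.0]
contact_force: [-0.2, 0.6, 2.0]
finger_gap: 0.094
gripper_force: 79.7
```

```bash
python3 -c "
from h import *
for i in range(3):
    go([.5145,.2142,.1953],np.radians(101.18)); p=ctrl.read_camera('top'); W=cloud(p); print('held',rect(W,blue(p),.21,.26))"
```

```text
t 9.5 pos [0.5157 0.2138 0.19  ] F [-0.2  0.6  2. ] M [0.21 0.05 0.01] gap 0.09427417080047706 turn [ 0.002 -0.    -0.002] shift [ 0.0006 -0.0011 -0.0053]
held (551, ((0.5156875848770142, 0.2149740755558014), (0.12979987263679504, 0.18169066309928894), 10.54691219329834), np.float64(0.2220991490291677))
t 9.55 pos [0.5156 0.2138 0.19  ] F [0.1 2.2 2.8] M [ 0.19  0.06 -0.01] gap 0.09052956417430699 turn [ 0.001 -0.    -0.002] shift [ 0.0006 -0.001  -0.0053]
held (552, ((0.5158250331878662, 0.2149927020072937), (0.129972442984581, 0.181742861866951), 10.565855979919434), np.float64(0.2221785338300658))
t 9.6 pos [0.5156 0.2138 0.19  ] F [-0.9  1.   2.9] M [ 0.25  0.01 -0.03] gap 0.09387131131060139 turn [ 0.001 -0.    -0.002] shift [ 0.0006 -0.001  -0.0053]
held (551, ((0.5159544944763184, 0.2151246964931488), (0.1297583281993866, 0.1812940388917923), 10.75734806060791), np.float64(0.22216372365593376))
```

The tray is at grip height about 0.208, below the 0.214 of lugs resting on the rails, so the lugs are in the sockets and the catches are starting to load. I press on gently.

>>> arm_command(
  plan=[
    [[0, 0, 0], [0, 0, 0.001], 0],
    [[0, 0, 0], [0, 0, 0.002], 0],
    [[0, 0, 0], [0, 0, 0.003], 0],
    [[0, 0, 0], [0, 0, 0.003], 0],
  ],
)

```text
time_s: 10.05
tool_pos: [0.5149, 0.2146, 0.1863]
orientation: [0.635, 0.772, 0.001, -0.0]
contact_force: [0.5, 3.3, 1.0]
finger_gap: 0.096
gripper_force: 79.4
```

>>> arm_command(
  plan=[
    [[0, 0, 0], [0, 0, 0.001], 0],
    [[0, 0, 0], [0, 0, 0.002], 0],
    [[0, 0, 0], [0, 0, 0.003], 0],
    [[0, 0, 0], [0, 0, 0.003], 0],
  ],
)

```text
time_s: 10.45
tool_pos: [0.5135, 0.2119, 0.1813]
orientation: [0.636, 0.772, -0.002, -0.001]
contact_force: [0.9, 2.4, -2.7]
finger_gap: 0.096
gripper_force: 79.1
```

>>> arm_command(
  plan=[
    [[0, 0, 0], [0, 0, 0.001], 0],
    [[0, 0, 0], [0, 0, 0.002], 0],
    [[0, 0, 0], [0, 0, 0.002], 0],
  ],
)

```text
time_s: 10.75
tool_pos: [0.5139, 0.212, 0.1809]
orientation: [0.636, 0.772, -0.002, -0.0]
contact_force: [-2.9, 0.7, -0.4]
finger_gap: 0.099
gripper_force: 79.5
```

>>> arm_command(
  plan=[
    [[0, 0, 0], [0, 0, 0.001], 0],
    [[0, 0, 0], [0, 0, 0.001], 0],
  ],
)

```text
time_s: 10.95
tool_pos: [0.514, 0.2121, 0.1809]
orientation: [0.636, 0.772, -0.002, 0.0]
contact_force: [-6.3, -2.2, 4.1]
finger_gap: 0.091
gripper_force: 80.2
```

```bash
python3 -c "
from h import *
for i in range(2):
    go([.5145,.2142,.1793],np.radians(101.18)); p=ctrl.read_camera('top'); W=cloud(p); print('held',rect(W,blue(p),.2,.25))"
```

```text
t 10.95 pos [0.514  0.2121 0.1809] F [-6.3 -2.2  4.1] M [-0.39  1.19  0.02] gap 0.09145915074924435 turn [-0.003  0.003 -0.003] shift [0.002  0.0009 0.0016]
held (538, ((0.5147687792778015, 0.21381917595863342), (0.128492534160614, 0.1804109811782837), 10.964153289794922), np.float64(0.212636597441898))
t 11.0 pos [0.514  0.212  0.1809] F [-4.7 -2.1  4.2] M [-0.43  1.21 -0.04] gap 0.09761579020172746 turn [-0.003  0.003 -0.003] shift [0.002  0.0009 0.0016]
held (536, ((0.514446496963501, 0.21361824870109558), (0.12826623022556305, 0.18078157305717468), 10.797607421875), np.float64(0.212778824902064))
```

>>> arm_command(
  plan=[
    [[0, 0, 0], [0, 0, 0.001], 0],
    [[0, 0, 0], [0, 0, 0.002], 0],
    [[0, 0, 0], [0, 0, 0.003], 0],
    [[0, 0, 0], [0, 0, 0.003], 0],
  ],
)

```text
time_s: 11.45
tool_pos: [0.5141, 0.212, 0.1808]
orientation: [0.636, 0.772, -0.003, 0.001]
contact_force: [-9.6, -4.8, 17.7]
finger_gap: 0.094
gripper_force: 82.1
```

```bash
python3 -c "
from h import *
go([.5145,.2142,.1793],np.radians(101.18)); p=ctrl.read_camera('top'); W=cloud(p); print('held',rect(W,blue(p),.2,.25))
p=ctrl.read_camera('scene'); cv2.imwrite('pics/s3.png',cv2.resize(p['frame'][150:310,200:400,::-1],None,fx=4,fy=3.7,interpolation=cv2.INTER_CUBIC)[:600])"
```

```text
t 11.45 pos [0.5141 0.212  0.1808] F [-9.6 -4.8 17.7] M [-1.02  2.29 -0.05] gap 0.09440956719362498 turn [-0.003  0.005 -0.003] shift [0.0021 0.0008 0.0015]
held (533, ((0.5144948959350586, 0.2134845107793808), (0.12855198979377747, 0.1804836392402649), 10.712739944458008), np.float64(0.212440669452005))
```

View pics/s3.png

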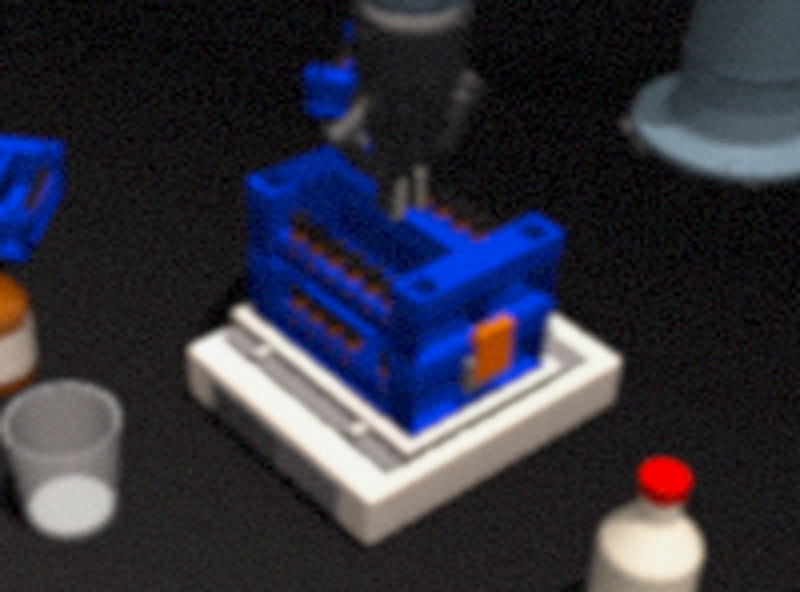

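The picture shows the upper tray seated flush on the lower one, with no gap at crop (490,320). It took 22 N with no further motion, so it is home. I unload, then let go.

>>> arm_command(
  plan=[
    [[0, 0, 0], [0, 0, -0.002], 0],
    [[0, 0, 0], [0, 0, -0.004], 0],
    [[0, 0, 0], [0, 0, -0.005], 0],
    [[0, 0, 0], [0, 0, -0.005], 0],
  ],
)

```text
time_s: 11.95
tool_pos: [0.515, 0.2126, 0.1815]
orientation: [0.636, 0.772, -0.0, -0.0]
contact_force: [-0.5, 0.1, -5.6]
finger_gap: 0.095
gripper_force: 78.8
```

>>> arm_command(
  plan=[
    [[0, 0, 0], [0, 0, 0], 0.4],
    [[0, 0, 0], [0, 0, 0], 0.4],
    [[0, 0, 0], [0, 0, 0], 0.4],
    [[0, 0, 0], [0, 0, 0], 0.4],
  ],
)

```text
time_s: 12.35
tool_pos: [0.5157, 0.2139, 0.1832]
orientation: [0.636, 0.772, 0.001, 0.0]
contact_force: [-0.5, 0.1, 0.4]
finger_gap: 0.398
gripper_force: 0.0
```

```bash
python3 -c "
from h import *
go([.5145,.2142,.1793],np.radians(101.18)); p=ctrl.read_camera('top'); W=cloud(p); print('tray',rect(W,blue(p),.2,.25))"
```

```text
t 12.35 pos [0.5157 0.2139 0.1832] F [-0.5  0.1  0.4] M [-0.01 -0.01  0.01] gap 0.3979469063317464 turn [ 0.002 -0.    -0.002] shift [ 0.0005 -0.0011  0.0039]
tray (536, ((0.5154997706413269, 0.21444278955459595), (0.12878501415252686, 0.1809021532535553), 11.061384201049805), np.float64(0.21283798414352623))
```

>>> arm_command(
  plan=[
    [[0, 0, 0], [0, 0, -0.015], 0.4],
    [[0, 0, 0], [0, 0, -0.04], 0.4],
    [[0, 0, 0], [0, 0, -0.08], 0.4],
    [[0, 0, 0], [0, 0, -0.12], 0.4],
    [[0, 0, 0], [0, 0, -0.12], 0.4],
  ],
)

```text
time_s: 12.9
tool_pos: [0.5188, 0.2164, 0.3108]
orientation: [0.635, 0.772, 0.006, 0.004]
contact_force: [0.1, 0.3, 0.8]
finger_gap: 0.399
gripper_force: 0.0
```

```bash
python3 - <<'E'
from h import *
s=ctrl.get_state(); print(s["tool_pos"],s["contact_force"])
for n in ["top","scene"]:
    p=ctrl.read_camera(n); W=cloud(p); b=blue(p); print(rect(W,b,.2,.25))
    w=W[b]; w=w[(w[:,2]>.2)&(w[:,2]<.25)]; q=np.linalg.lstsq(np.c_[w[:,:2]-[.515,.214],np.ones(len(w))],w[:,2],rcond=None)[0]; print("plane",q)
s=ctrl.get_state(); p=ctrl.read_camera("wrist"); W=cloud(p,s); save(p,"w5"); print(rect(W,blue(p),.2,.225))
E
```

```text
[0.51875272 0.21638589 0.31080657] [0.0581431  0.30131826 0.81822282]
(502, ((0.528256893157959, 0.14974528551101685), (0.12628845870494843, 0.050291288644075394), 11.116515159606934), np.float64(0.21278098336014384))
plane [ 0.00358499 -0.02034982  0.21107963]
(1055, ((0.5128822922706604, 0.21484710276126862), (0.13448433578014374, 0.18647778034210205), 10.982852935791016), np.float64(0.2112935243404637))
plane [-0.01033939 -0.00282702  0.20999337]
(11649, ((0.5154314637184143, 0.2138819694519043), (0.13045895099639893, 0.1848221719264984), 10.950451850891113), np.float64(0.21219010351593076))
```

View pics/w5.png

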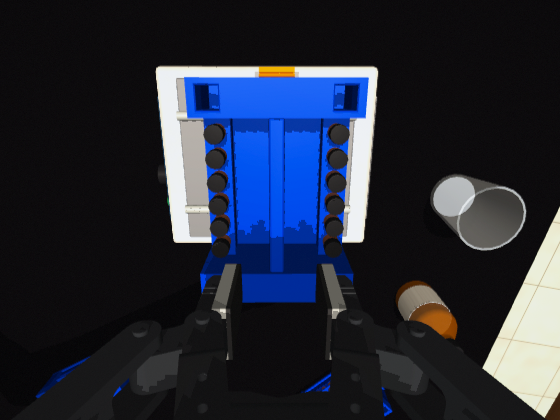

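The picture shows the tray seated square on the shaker (columns 187–367, rows 78–300), with the far catch at (277,72) and the gripper clear. Rail tops are at 0.212 m, which puts the grip point at 0.198 m, so I hand it in.

```bash
python3 -c "
from workcell import ctrl
print(ctrl.job_done())"
```

```text
the job is handed in; nothing more can be done
None
```

The largest blue tray is stacked on the shaker's lower tray, pressed home and released, and the job is handed in at about 13 s on the robot's clock. The grip point measured 0.198 m above the bench, but the script gave no verdict and I only saw the catch at the far end, so the near one is inferred from the seated height.

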